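# Lift the socket tray out of the toolbox and hold it level

### The job

On the workshop bench stands a metal toolbox with its lid half open: push the lid gently all the way back onto its stop, then take the lift-out tray by its cross handle, lift it straight up until its underside is at least 6 cm above the rim of the box, and keep it there over the box, level and still, with the sockets in it. Finish while you are holding the tray in the air (do not put it down or let go), leave the lid open, and leave everything else on the bench where it is.

Things in the scene. Friction and masses are not known exactly. Their poses are not given: they have to be found in the camera images.
- toolbox: Fixed grey steel toolbox, open on top: 180 mm along its x (depth) by 300 mm along its y (length), walls 4 mm, rim 100 mm above the bench. Origin: centre of its underside, on the bench. Its +x points to the hinge side (to the robot's right), its y runs along the length of the box, roughly away from the robot; z up.
- lid (a joint): Angle of the toolbox lid in rad: 0 shut, 1.85 fully open against its stop (leaning 16 degrees back past upright). Stiff friction hinge: it stays where it is left and takes about 4 to 8 N at the free edge to push open.
- lid_hinge (a point): Middle of the lid's hinge line, at rim height (100 mm) over the +x long wall of the box. Axes as the lid's: its y lies along the hinge line.
- lid_edge (a point): Middle of the free edge of the lid: the bare lower edge (4 mm thick, 300 mm long) of its front skirt, 180 mm from the hinge line. With the lid at angle q it is 180*cos(q) mm from the hinge towards the box's -x, and 180*sin(q) mm above the hinge. The lid is a shallow pan: flat top plate 32 mm beyond the plane of hinge and edge, with skirts round the three free sides, so this edge is its innermost part: from the box's -x side it can be pushed directly towards the box's +x.
- tray: Loose aluminium lift-out tray, 156 mm (x) by 276 mm (y), walls 35 mm high, about 0.6 kg with its sockets, sitting on ledges inside the toolbox with its underside 45 mm above the bench and about 8 mm of play all round. Origin: centre of its underside; axes nearly those of the toolbox. Its cross handle is a wooden bar on two posts.
- tray_grip (a point): Centre of the tray's cross handle: a flat-sided bar 100 mm long along the tray's x, 14 mm wide along the tray's y, 18 mm high, centre 66 mm above the tray's underside. Grasp it from above with the fingers closing along the tray's y. Free space below the bar between its posts (80 mm apart, inside), and nothing higher than the 35 mm tray walls within 130 mm to either side along y.
- socket_a: Steel wrench socket, 24 mm in diameter, about 34 mm tall, 50 g, standing loose in an end compartment of the tray. Origin: centre of its underside.
- socket_b: Steel wrench socket, 28 mm in diameter, about 34 mm tall, 50 g, standing loose in an end compartment of the tray. Origin: centre of its underside.
- socket_c: Steel wrench socket, 32 mm in diameter, about 34 mm tall, 50 g, standing loose in an end compartment of the tray. Origin: centre of its underside.
- jar_at (a point): Bystander to leave alone: glass jar with a steel cap, 60 mm across, 85 mm tall, just beside the box on its -x side. Point 20 mm above the centre of its underside.
- tape_at (a point): Bystander to leave alone: boxy tape measure, 62 by 34 by 58 mm, just beside the box on its -x side. Point 20 mm above the centre of its underside.
- hammer_at (a point): Bystander to leave alone: hammer lying at the robot's left. Point 20 mm above the centre of its underside.
- oilcan_at (a point): Bystander to leave alone: steel can, 66 mm across, 160 mm tall, at the left. Point 20 mm above the centre of its underside.
- wrench_at (a point): Bystander to leave alone: wrench lying at the right. Point 20 mm above the centre of its underside.
- bin_at (a point): Bystander to leave alone: open grey bin, 100 by 160 by 50 mm, at the right. Point 20 mm above the centre of its underside.
- tin_at (a point): Bystander to leave alone: open steel tin, 76 mm across, 100 mm tall, at the right. Point 20 mm above the centre of its underside.

How it is judged:
On the way, in this order (a step that is already met when the one before it is completed fails the run):
1. the lid is back on its stop, the tray still in the box (value of joint lid above 1.77 rad and distance of tray_grip from where it was at the start of the episode below 0.02 m), for 0.2 s.
2. the tray is lifted clear over the box, level, in the fingers (height (world z) of tray_grip above 0.22 m and angle between tray's own z axis and vertical below 0.12 rad and horizontal distance between tray_grip and toolbox below 0.1 m and contact force between the fingers and tray above 1 N and contact force between tray and toolbox below 0.1 N and value of joint lid above 1.75 rad and distance between each of socket_a, socket_b, socket_c and tray_grip below 0.175 m), for 0.3 s.
At the end, for the whole second after the job is handed in: The fingers hold the tray over the box (within 100 mm of its centre), underside at least 54 mm above the rim, within 7 degrees of level, still (under 30 mm/s, 0.2 rad/s), clear of box and lid, all three sockets in it; the lid is open beyond 1.75 rad (all of step 2 and linear speed of tray below 0.03 m/s and angular speed of tray below 0.2 rad/s); the arm keeps its last pose, push and grip.
It fails at once if the lid is flung (faster than 2.5 rad/s) (velocity of joint lid above 2.5 rad/s).
It fails at once if the tray is tipped by more than 20 degrees (angle between tray's own z axis and vertical above 0.35 rad).
It fails at once if a socket falls out of the tray (not (distance between each of socket_a, socket_b, socket_c and tray_grip below 0.175 m)).
It fails at once if a bystander is moved by more than 40 mm (distance of any of jar_at, tape_at, hammer_at, oilcan_at, wrench_at, bin_at, tin_at from where it was at the start of the episode above 0.04 m).
It also fails if it takes over 64 s, if anything falls off the work surface, if the arm or the gripper's body presses on something with over 40 N, if the wrist force passes 120 N, or if a joint passes its speed limit or range.

### The arm

A 7-joint arm with a two-finger parallel gripper is mounted at the origin on the work surface. World frame = base frame: x ahead of the robot, y to its left, z up, the work surface at z = 0. Lengths are in m, angles in rad, forces in N, time in s.
With the tool pointing down it reaches from about 0.35 to 0.775 m from the base axis. Payload 3.1 kg.
Tool frame: the origin (TCP) lies at the very end of the fingers, on their centre line; the grasp point (between the pads) lies 19 mm behind it; z points along the fingers, x is the direction in which the jaws open and shut, and the axes are right-handed (so a half turn about z gives the same grasp; the last joint's range is limited). The gripper opens to 85 mm and grips with 20 to 120 N. Pads are 22 mm wide; open, the fingers measure 114 mm over their backs; the gripper's body (76 mm by 85 mm) begins 54 mm behind the grasp point. The pads swing forward as they close: fully open they stand 13 mm farther back than shut.
Start: joints at [1.095, 0.311, 0.014, 1.512, -0.004, 1.319, -0.027], TCP at [0.231, -0.499, 0.193] pointing down, gripper open.
Joint ranges: [-2.7, 2.7], [-0.3, 1.91], [-1.27, 1.3], [0.12, 2.57], [-1.44, 4.58], [0.2, 2.03], [-3.05, 3.05]. Speed limits (rad/s): [2.79, 2.79, 3.14, 3.14, 3.14, 3.14, 3.14].

### API

Orientations are given as a rotation vector (axis times angle).
In Python, from bench import goto, line_to, move_j, grip, dwell, inverse_kinematics, get_state, read_camera, Unreachable, hand_in gives the robot as it stands. Calls block until the motion is done:
- goto(position, orientation): joint-space move of the TCP to a pose.
- line_to(position, attitude=None, velocity=0.15, threshold=None): straight line of the TCP; attitude=None keeps the orientation; velocity is the mean speed in m/s. With threshold (N) it stops when the force on the tool has changed by that much, and returns True; else False.
- move_j(angles): joint-space move.
- grip(opening, newtons=None): finger opening in m; newtons is the grip in N (None keeps the last); returns when the fingers have stopped.
- dwell(seconds).
- inverse_kinematics(position, orientation): joint angles nearest the present ones, or None.
- get_state(): the state.
- read_camera(name): name is "scene" or "top"; returns a dict with "img" (384x512x3 uint8, blue, green, red), "fx", "fy", "cx", "cy" (pixels), "dist" ([k1, k2, p1, p2, k3] as OpenCV has them; the pictures are not rectified), "pose" (4x4, takes a point from camera to world coordinates). Camera axes: x right, y up, looking along -z (the intrinsics and any distortion apply to the point x, -y, -z); pixel columns grow to the right and rows downward; lengths in m; the calibration is good to about 2 mm. A picture is of the moment at which its call begins. There is no depth.
A pose or a line that the arm cannot do raises Unreachable and nothing moves.
- hand_in(): hands the job in, once; it reports no verdict.
The state is a dict: "time": time; "qpos": joint angles; "qvel": joint speeds; "joint_efforts": joint torques, N m; "tool_pos": TCP position; "eef_rot": TCP orientation; "contact_force": force on the tool from outside, world axes, zero at the start; "wrist_torque": the same for the moment, N m; "finger_gap": finger opening in m.
Only numpy, scipy, OpenCV 4.12 (cv2) and the standard library are available. Lean on these libraries where they do the work, as an engineer would, in place of code of your own. Each camera call takes 0.05 s, during which the arm holds its last target. There are 200 camera calls.

## Working session

There is one attempt and no reset: what is moved stays moved. The work goes in short steps, each a Python script; the robot and the scene stay as the last script left them, time stands still between calls to the robot, and variables do not carry over. Pictures are saved under pics/ and viewed, about 8 in all and at most 12, crops included, and the job is handed in when it is done.

```bash
ls; mkdir -p pics
python3 - <<'E'
from bench import *
import cv2,numpy as np
for n in("scene","top"):
    c=read_camera(n);cv2.imwrite(f"pics/{n}0.png",c["img"]);print(n,c["fx"],c["fy"],c["cx"],c["cy"],c["dist"],np.round(c["pose"],3).tolist())
s=get_state();print(s["time"],s["tool_pos"],s["eef_rot"],s["finger_gap"],s["contact_force"])
E
```

```text
pics
scene 372.48787758705623 372.48787758705623 256.41009940882833 188.958537565185 [-0.09555558  0.          0.          0.          0.        ] [[-0.713, -0.508, 0.484, 1.12], [0.702, -0.526, 0.481, 0.519], [0.01, 0.683, 0.731, 0.959], [0.0, 0.0, 0.0, 1.0]]
top 352.6309100061067 352.6309100061067 257.52670670318724 190.72078725833873 [0.01462745 0.         0.         0.         0.        ] [[0.023, 0.996, -0.081, 0.446], [-1.0, 0.024, 0.01, -0.07], [0.012, 0.081, 0.997, 1.444], [0.0, 0.0, 0.0, 1.0]]
0.1 [ 0.23086899 -0.49836341  0.19169905] [-2.6465711   1.69064359  0.00298245] 0.08519468307524286 [ 0.16148254 -0.07017094  0.50127375]
```

View pics/scene0.png

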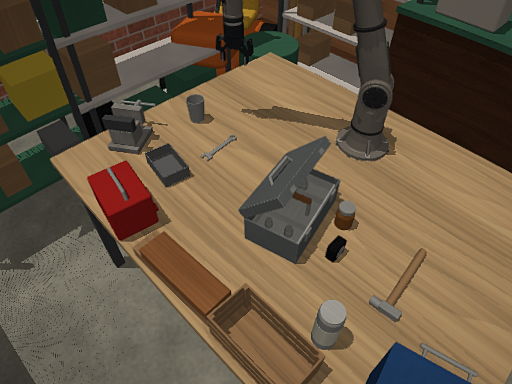

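View pics/top0.png

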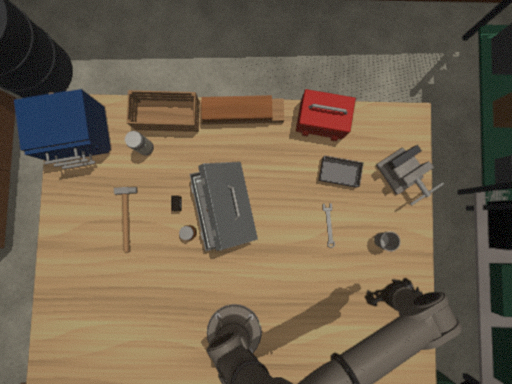

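The scene picture shows the toolbox around (290,215) with its lid half open, the jar at (345,215) and the tape at (336,248). In the top picture the box is around (222,205), with the lid covering most of it. Next I'll view enlarged crops.

Run:
```python
import cv2,numpy as np
a=cv2.imread("pics/scene0.png")[125:270,230:370];b=cv2.imread("pics/top0.png")[150:260,165:265]
a=cv2.resize(a,None,fx=4,fy=4,interpolation=3);b=cv2.resize(b,None,fx=5.2,fy=5.2,interpolation=3)
a=cv2.convertScaleAbs(a,alpha=1.5);b=cv2.convertScaleAbs(b,alpha=1.5)
cv2.imwrite("pics/a1.png",a);cv2.imwrite("pics/b1.png",b);print(a.shape,b.shape)
```

```text
(580, 560, 3) (572, 520, 3)
```

View pics/a1.png

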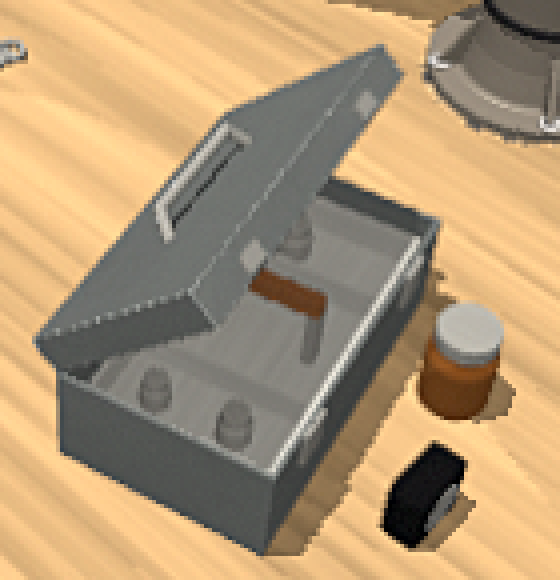

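View pics/b1.png

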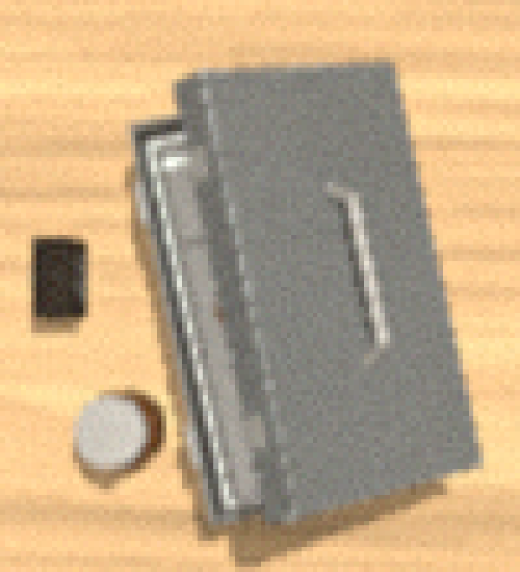

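```bash
cat > h.py <<'E'
import numpy as np,cv2
from bench import *
def ray(c,px):
    K=np.array([[c["fx"],0,c["cx"]],[0,c["fy"],c["cy"]],[0,0,1]])
    u=cv2.undistortPoints(np.array([[px]],float),K,np.array(c["dist"]))[0,0]
    P=np.array(c["pose"]);d=P[:3,:3]@np.array([u[0],-u[1],-1]);return P[:3,3],d/np.linalg.norm(d)
def onz(c,px,z):
    o,d=ray(c,px);return o+d*(z-o[2])/d[2]
def tri(c1,p1,c2,p2):
    A=np.zeros((3,3));b=np.zeros(3);R=[ray(c1,p1),ray(c2,p2)]
    for o,d in R:
        M=np.eye(3)-np.outer(d,d);A+=M;b+=M@o
    x=np.linalg.solve(A,b);return x,max(np.linalg.norm(np.cross(x-o,d)) for o,d in R)
E
python3 - <<'E'
from h import *
np.set_printoptions(precision=4,suppress=True)
s=read_camera("scene");t=read_camera("top")
S=lambda x,y:(230+(x+.5)/4-.5,125+(y+.5)/4-.5)
T=lambda x,y:(165+(x+.5)/5.2-.5,150+(y+.5)/5.2-.5)
for n,p in dict(mxpy=(272,472),pxpy=(58,373),mxmy=(439,220)).items(): print(n,onz(s,S(*p),.1))
for n,p in dict(mxpy=(135,122),mxmy=(212,520)).items(): print("T",n,onz(t,T(*p),.1))
print("edge near",tri(s,S(402,72),t,T(268,520)))
print("edge far",tri(s,S(217,327),t,T(177,82)))
print("bar end",onz(s,S(326,298),.12),onz(s,S(326,312),.102))
print("jar",onz(t,T(112,432),.085),"tape",onz(t,T(58,275),.058))
E
```

```text
mxpy [0.6127 0.1799 0.1   ]
pxpy [0.6592 0.0116 0.1   ]
mxmy [0.328  0.1119 0.1   ]
T mxpy [0.6172 0.1746 0.1   ]
T mxmy [0.3285 0.1078 0.1   ]
edge near (array([0.3394, 0.0557, 0.2285]), np.float64(0.001816960367244249))
edge far (array([0.6275, 0.127 , 0.2239]), np.float64(0.0025432362215349947))
bar end [0.4755 0.1116 0.12  ] [0.4727 0.112  0.102 ]
jar [0.3895 0.1854 0.085 ] tape [0.505  0.2357 0.058 ]
```

```bash
cat >> h.py <<'E'
from scipy.spatial.transform import Rotation as Ro
A=np.deg2rad(13.8);ey=np.array([np.cos(A),np.sin(A),0]);ex=np.array([np.sin(A),-np.cos(A),0]);ez=np.array([0,0,1.])
def rot(a,flip=False):
    x=np.array([np.cos(a),np.sin(a),0])*(-1 if flip else 1);z=-ez
    return Ro.from_matrix(np.c_[x,np.cross(z,x),z]).as_rotvec()
hinge=np.array([.515,-.031,.1])
E
python3 - <<'E'
from h import *
np.set_printoptions(precision=3,suppress=True)
def tcp(q,gap=.011): return hinge-ex*(.18*np.cos(q)+gap)+ez*(.18*np.sin(q)-.018)
pre=tcp(np.pi/4,.05);hi=pre.copy();hi[2]=.42
for f in(0,1):
    print(f,inverse_kinematics(hi,rot(A,f)),inverse_kinematics(tcp(1.85),rot(A,f)))
f=min((0,1),key=lambda f:abs(inverse_kinematics(hi,rot(A,f))[6]))
s=get_state()["tool_pos"];line_to([s[0],s[1],.36]);grip(0.0,30)
goto(hi,rot(A,f));line_to(pre,velocity=.2)
print(f,get_state()["tool_pos"],get_state()["contact_force"],get_state()["finger_gap"])
c=read_camera("scene")["img"][90:290,200:400];d=read_camera("top")["img"][130:270,150:290]
cv2.imwrite("pics/p2.png",np.hstack([cv2.resize(x,(400,400),interpolation=3) for x in(c,d)]))
print(get_state()["time"])
E
```

```text
0 [ 0.405  0.34  -1.112  1.088  0.32   1.883 -0.341] [ 0.555  0.295 -0.603  1.432  0.166  1.466  0.196]
1 [ 0.391  0.331 -1.08   1.088  0.305  1.879  2.812] [ 0.288  0.254 -0.244  1.442  0.061  1.453 -2.857]
0 [0.473 0.142 0.21 ] [-0.226 -0.079  0.004] -0.00018550003086597358
5.975
```

View pics/p2.png

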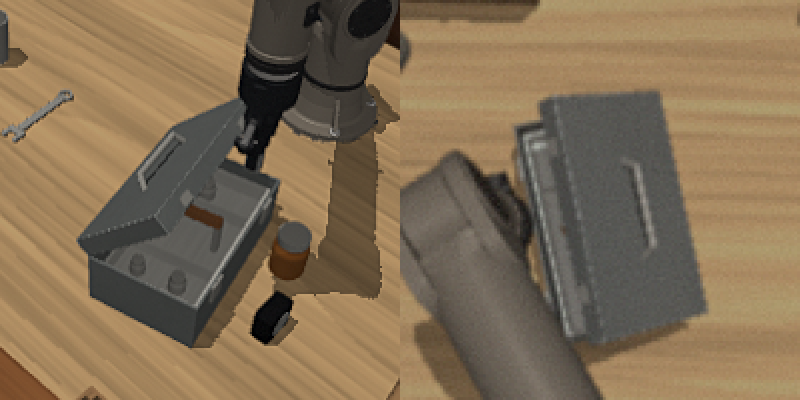

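The closed gripper is on the −x side of the lid's free edge: the fingertip is at (255,165) in the left panel and the gripper at (515,200) in the right. It isn't touching anything, so I'll push along the arc.

Run:
```python
from h import *
np.set_printoptions(precision=3,suppress=True)
def tcp(q,gap=.011): return hinge-ex*(.18*np.cos(q)+gap)+ez*(.18*np.sin(q)-.018)
for q in list(np.linspace(.8,1.75,7))+[1.82,1.88,1.92]:
    hit=line_to(tcp(q),velocity=.06,threshold=22);s=get_state()
    f=np.array(s["contact_force"]);print(round(q,2),hit,f@ex,f[2],np.linalg.norm(f))
    if hit or (q>1.8 and np.linalg.norm(f)>25):break
dwell(.3)
s=get_state();print(s["tool_pos"],s["time"],s["contact_force"])
c=read_camera("scene")["img"][90:290,200:400];d=read_camera("top")["img"][130:270,150:290]
cv2.imwrite("pics/p3.png",np.hstack([cv2.resize(x,(400,400),interpolation=3) for x in(c,d)]))
```

```text
0.8 False -0.5964203604693804 0.7206223119244634 1.0967057186529467
0.96 False -0.4808704557159331 0.6981457298106277 1.0699821212437661
1.12 False -0.6716856449200177 0.6188409311231857 1.0173902745859436
1.27 False 0.24883882475081567 0.0797124254503729 1.6502965613145408
1.43 False 0.49402236588287946 -1.0393369614320975 1.189352227703158
1.59 False -0.0895929449315607 0.7503427034909309 0.8513056884002403
1.75 False 0.4469049268498551 -0.8628283791596668 0.9753110760579202
1.82 False -0.4891485190547518 -0.7723128964912922 0.914844398741086
1.88 False -0.2594572649674023 -0.6501097817579364 0.7005734353724591
1.92 False -0.404550633806045 0.23315193035462436 0.5341369592664026
[ 0.527 -0.08   0.251] 11.8167 [-0.059 -0.174  0.24 ]
```

View pics/p3.png

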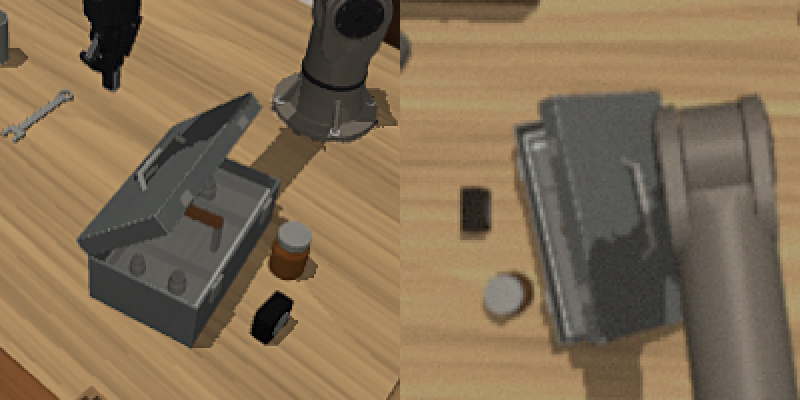

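```bash
cat >> h.py <<'E'
def proj(c,p):
    P=np.array(c["pose"]);v=P[:3,:3].T@(np.asarray(p)-P[:3,3]);v=v*[1,-1,-1]
    K=np.array([[c["fx"],0,c["cx"]],[0,c["fy"],c["cy"]],[0,0,1]])
    return cv2.projectPoints(v[None],np.zeros(3),np.zeros(3),K,np.array(c["dist"]))[0][0,0]
E
python3 - <<'E'
from h import *
s=read_camera("scene");t=read_camera("top")
print("now scene (crop x2)",(proj(s,get_state()["tool_pos"])-[200,90])*2)
print("pre",(proj(s,[.473,.142,.21])-[200,90])*2)
e=[.483,.0914,.226]
print("edge",(proj(s,e)-[200,90])*2,(proj(t,e)-[150,130])*400/140+[400,0])
print("origin",proj(s,[0,0,0]),proj(t,[0,0,0]))
st=get_state();print(st["tool_pos"],st["eef_rot"],st["finger_gap"],st["qpos"])
E
```

```text
now scene (crop x2) [109.56711472 107.09636175]
pre [247.55808276 186.46791924]
edge [216.64040033 163.57859276] [562.19372817 221.46228646]
origin [361.32462079 142.5979072 ] [233.01460834 331.76522078]
[ 0.52707123 -0.08005113  0.25120028] [3.11878132e+00 3.77572782e-01 9.44188097e-05] 5.293787171752486e-05 [ 0.80556682  0.39337319 -0.97023155  1.42000558  0.32275014  1.4952606
  0.08862254]
```

Run:
```python
from h import *
s=read_camera("scene");im=s["img"];p=get_state()["tool_pos"]
im=cv2.convertScaleAbs(im[70:220,210:350],alpha=1.5);im=cv2.resize(im,None,fx=4,fy=4,interpolation=3)
for dz in(0,.02,.04):
    u=(proj(s,np.array(p)+[0,0,dz])-[210,70]+.5)*4;cv2.circle(im,tuple(int(v) for v in u),3,(0,0,255) if dz==0 else (0,255,0),-1)
cv2.imwrite("pics/p4.png",im)
```

```text
(no output)
```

View pics/p4.png

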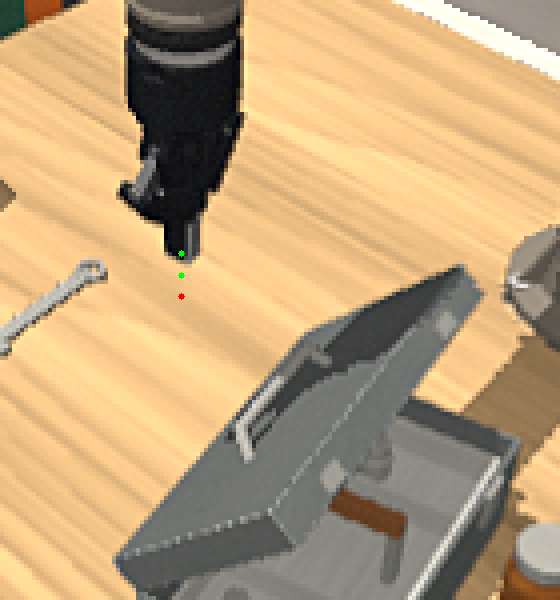

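The rendered fingertip sits about 33 mm above the projected TCP, so the finger passed over the lid. Touching bare bench with the fingertip will show whether the robot's z or the camera is off.

Run:
```python
from h import *
np.set_printoptions(precision=4,suppress=True)
s=get_state()["tool_pos"]
line_to([.5,-.22,.25],velocity=.25)
print(inverse_kinematics([.5,-.22,-.03],rot(A)))
line_to([.5,-.22,.05],velocity=.25)
for z in(.0,-.015,-.03,-.045):
    try:h=line_to([.5,-.22,z],velocity=.04,threshold=6)
    except Unreachable as e: print("unreach",z,e);break
    st=get_state();print(z,h,np.array(st["tool_pos"]),st["contact_force"])
    if h:break
c=read_camera("scene");t=read_camera("top");p=st["tool_pos"]
out=[]
for c,w in((c,(150,50)),(t,(230,140))):
    x,y=w;im=c["img"][y:y+130,x:x+130];im=cv2.resize(cv2.convertScaleAbs(im,alpha=1.5),(400,400),interpolation=3)
    u=(proj(c,p)-w+.5)*400/130;cv2.circle(im,tuple(int(v) for v in u),3,(0,0,255),-1);out.append(im)
cv2.imwrite("pics/p5.png",np.hstack(out));line_to([.5,-.22,.06],velocity=.25);print(get_state()["time"])
```

```text
[ 0.9216  0.665  -0.7577  1.7668  0.5547  0.9361  0.1704]
0.0 False [ 0.5003 -0.2201  0.0003] [-0.2126 -0.159   0.2774]
-0.015 False [ 0.4998 -0.2198 -0.0153] [-0.444   0.0691  0.7961]
-0.03 False [ 0.4998 -0.2199 -0.0303] [ 0.3099 -0.6349  0.4122]
-0.045 True [ 0.5012 -0.2203 -0.0384] [-0.9227  0.2975  7.528 ]
17.15
```

View pics/p5.png

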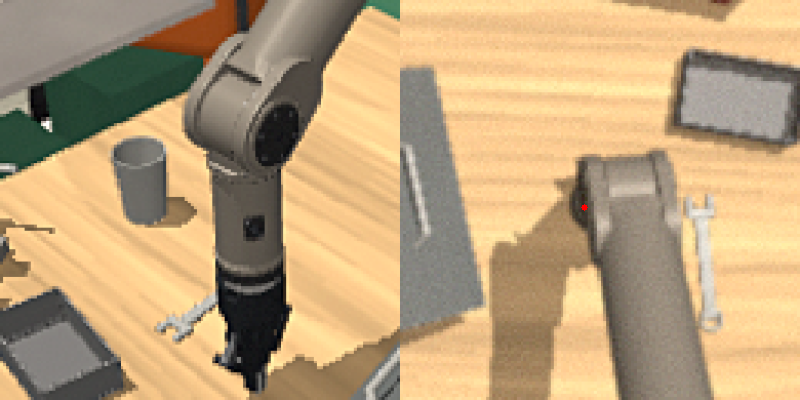

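The touch read −0.0384 at contact, so the real fingertip is about 37 mm above the reported TCP, which agrees with the picture. The columns match, so the sideways position is fine. I'll repeat the push with that correction.

```bash
echo 'DZ=np.array([0,0,-.037])' >> h.py
python3 - <<'E'
from h import *
np.set_printoptions(precision=3,suppress=True)
def tcp(q,gap=.011): return hinge-ex*(.18*np.cos(q)+gap)+ez*(.18*np.sin(q)-.018)+DZ
pre=tcp(.78,.045);hi=pre.copy();hi[2]=.29
line_to([.5,-.22,.29],velocity=.25);line_to(hi,velocity=.25);h=line_to(pre,velocity=.2,threshold=10)
print("pre",h,get_state()["time"])
if not h:
  for q in list(np.linspace(.8,1.75,7))+[1.82,1.88,1.92]:
    hit=line_to(tcp(q),velocity=.06,threshold=22);s=get_state()
    f=np.array(s["contact_force"]);print(round(q,2),hit,f@ex,f[2],np.linalg.norm(f))
    if hit or (q>1.8 and np.linalg.norm(f)>25):break
dwell(.3)
s=get_state();print(s["tool_pos"],s["time"],s["contact_force"])
E
```

```text
pre False 20.5417
0.8 False -5.995216400778711 2.2020534795942983 6.432820033589576
0.96 False -4.965730011742518 2.926485070370625 5.764275111856508
1.12 False -4.240043333368688 2.9579377908780438 5.183544172410153
1.27 False -1.2956570308380266 0.45761656062979894 1.422335214825742
1.43 False 0.08365358113970187 -1.1205718333672874 1.487567376328326
1.59 False -0.47261666721374135 1.0915788171160878 1.223684784592944
1.75 False -0.7221943829156852 -0.2538690613718833 1.50835380598905
1.82 False -0.9368879317320977 0.19036455618214565 1.2139043079423144
1.88 True -1.3852808505443701 1.187933892937369 1.8253662209732608
[ 0.523 -0.063  0.217] 25.9417 [-0.645  0.159  0.738]
```

Run:
```python
from h import *
c=read_camera("scene")["img"][90:270,210:370];d=read_camera("top")["img"][130:270,150:290]
cv2.imwrite("pics/p6.png",cv2.convertScaleAbs(np.hstack([cv2.resize(c,(480,540),interpolation=3),cv2.resize(d,(320,540),interpolation=3)]),alpha=1.4))
```

```text
(no output)
```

View pics/p6.png

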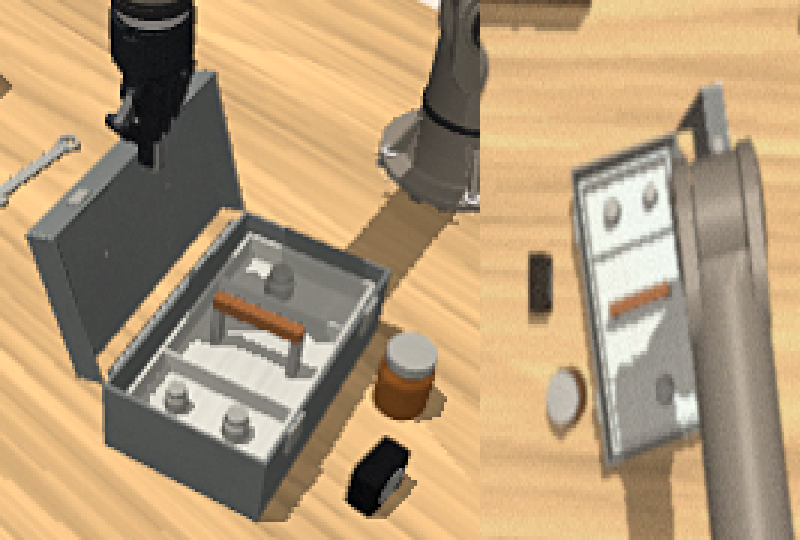

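The lid is open and the tray is fully visible, with the bar running from (218,300) to (305,330) in the left panel and all three sockets standing. I'll push once more to confirm the stop, then back off and measure the bar from both views.

Run:
```python
from h import *
np.set_printoptions(precision=4,suppress=True)
p=np.array(get_state()["tool_pos"])
h=line_to(p+ex*.02,velocity=.03,threshold=25);s=get_state();q=np.array(s["tool_pos"])
print("push",h,(q-p)@ex,s["contact_force"],(q-hinge)@ex+.011)
dwell(.2)
line_to(q-ex*.05,velocity=.2)
line_to([.40,.17,.30],velocity=.25)
line_to([.36,.27,.33],velocity=.25);grip(.06)
print(get_state()["time"])
out=[]
for n,(x,y),k in(("scene",(225,110),4),("top",(180,150),4)):
    c=read_camera(n);im=c["img"];cv2.imwrite(f"pics/{n}7.png",im)
    hsv=cv2.cvtColor(im,cv2.COLOR_BGR2HSV);m=cv2.inRange(hsv,(3,110,40),(16,255,200));
    w=np.zeros_like(m);a,b,cc,d=(285,195,325,240) if n=="scene" else (195,190,245,225)
    w[b:d,a:cc]=255;m&=w
    nn,l,st,ce=cv2.connectedComponentsWithStats(m);i=1+np.argmax(st[1:,4]);ys,xs=np.where(l==i)
    print(n,st[i],ce[i],cv2.minAreaRect(np.c_[xs,ys].astype(np.float32)))
    z=.120 if n=="top" else .113
    print(onz(c,ce[i],z))
    r=cv2.resize(cv2.convertScaleAbs(im[y:y+140,x:x+100],alpha=1.4),None,fx=k,fy=k,interpolation=3);out.append(r)
cv2.imwrite("pics/p7.png",np.hstack(out))
```

```text
push True -0.0011804861964581613 [0.0588 2.2372 0.1876] 0.04278286960763998
29.475
scene [288 195  24  10 109] [301.6422 198.1651] ((299.69830322265625, 196.87071228027344), (22.978628158569336, 6.040096759796143), 23.198589324951172)
[0.488  0.0855 0.113 ]
top [207 204  26   8  68] [219.0147 207.3382] ((219.34442138671875, 207.34658813476562), (2.7794461250305176, 25.70987892150879), 76.60750579833984)
[0.4879 0.0597 0.12  ]
```

View pics/p7.png

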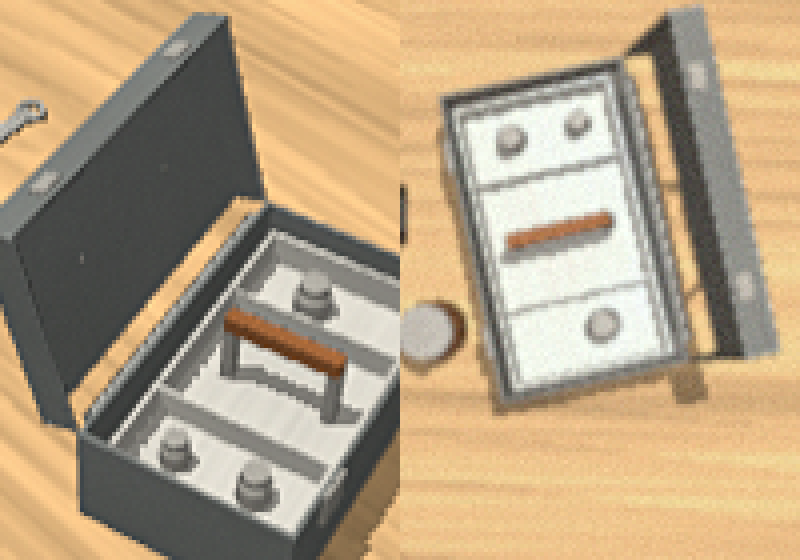

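Run:
```python
from h import *
np.set_printoptions(precision=4,suppress=True)
s=read_camera("scene");t=read_camera("top")
S=lambda x,y:(225+(x+.5)/4-.5,110+(y+.5)/4-.5)
T=lambda x,y:(180+(x-400+.5)/4-.5,150+(y+.5)/4-.5)
print("S",onz(s,S(287,336),.12),"T",onz(t,T(561,231),.12),"mask T",onz(t,(219.3,207.35),.12))
hs=cv2.cvtColor(s["img"],cv2.COLOR_BGR2HSV);m=cv2.inRange(hs,(3,110,40),(16,255,200))[180:206,275:318];ys,xs=np.where(m);print("Sc",onz(s,(xs.mean()+275,ys.mean()+180),.116),len(xs))
a=onz(t,T(508,243),.12);b=onz(t,T(613,219),.12);d=b-a;print(np.linalg.norm(d),np.rad2deg(np.arctan2(d[0],-d[1])))
a=onz(s,S(226,309),.12);b=onz(s,S(346,354),.12);d=a-b;print(np.linalg.norm(d),np.rad2deg(np.arctan2(d[0],-d[1])))
st=get_state();print(st["tool_pos"],st["finger_gap"])
for z in(.055,.26): print(inverse_kinematics([.488,.058,z],rot(A)))
```

```text
S [0.4907 0.0657 0.12  ] T [0.4879 0.0565 0.12  ] mask T [0.4879 0.0586 0.12  ]
Sc [0.4941 0.0672 0.116 ] 194
0.10059799992275134 14.240244447124033
0.10001560289523806 18.09334176115057
[0.3599 0.27   0.33  ] 0.06019879768070536
[ 0.6922  0.6078 -1.172   1.8339  0.6214  1.1289 -0.4606]
[ 0.712   0.3355 -1.1381  1.5072  0.3045  1.4929 -0.1875]
```

Run:
```python
from h import *
np.set_printoptions(precision=4,suppress=True)
B=np.deg2rad(14.5);c=np.array([.490,.060,0]);R=rot(B)
line_to([c[0],c[1],.27],R,velocity=.2)
h=line_to([c[0],c[1],.055],velocity=.12,threshold=8)
st=get_state();print("down",h,st["tool_pos"],st["contact_force"])
if not h:
    grip(0,60);dwell(.3);st=get_state();print("gap",st["finger_gap"],st["contact_force"],st["tool_pos"])
print(st["time"])
im=[cv2.resize(cv2.convertScaleAbs(read_camera("scene")["img"][90:240,225:365],alpha=1.4),(560,600),interpolation=3)]
cv2.imwrite("pics/p8.png",im[0])
```

```text
down False [0.4906 0.0602 0.0556] [0.35   0.0463 0.3119]
gap 0.012847822749525381 [-0.6269  0.1002  3.8994] [0.4906 0.0601 0.0554]
33.8167
```

View pics/p8.png

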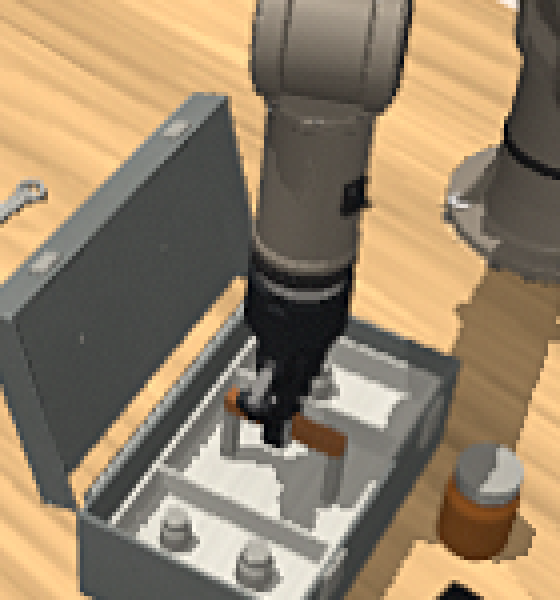

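The fingers straddle the bar near its middle, at about (275,410), and the gap is 12.8 mm against the 14 mm bar. I'll grip harder and lift straight up.

Run:
```python
from h import *
np.set_printoptions(precision=4,suppress=True)
grip(0,90);p=np.array(get_state()["tool_pos"])
for dz,v in((.03,.04),(.145,.06)):
    line_to(p+[0,0,dz],velocity=v);st=get_state();print(st["tool_pos"],st["contact_force"],st["wrist_torque"],st["finger_gap"])
dwell(.5);st=get_state();print(st["time"],st["contact_force"],st["wrist_torque"],np.abs(st["qvel"]).max())
im=[cv2.resize(cv2.convertScaleAbs(read_camera(n)["img"][y:y+150,x:x+100],alpha=1.4),(400,600),interpolation=3) for n,x,y in(("scene",235,90),("top",170,140))]
cv2.imwrite("pics/p9.png",np.hstack(im))
```

```text
[0.4904 0.06   0.0853] [-0.3594  1.0045 -6.98  ] [0.0059 0.0495 0.0168] 0.012611201910255512
[0.4904 0.0601 0.2002] [-0.4076  0.3954 -6.3766] [-0.0295  0.1063 -0.072 ] 0.012332874326580708
37.5583 [-0.143   0.3908 -6.4638] [-0.0068  0.0523  0.0603] 0.005590395221438387
```

View pics/p9.png

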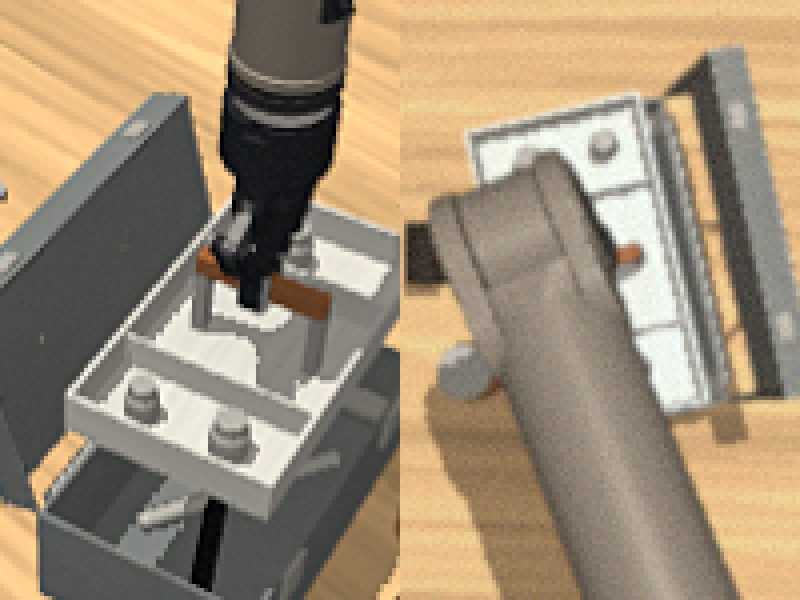

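```bash
python3 -c "
from bench import *
s=get_state();print(s['time'],s['contact_force'],s['finger_gap']);hand_in()"
```

```text
37.6583 [ 0.06722446  0.12493518 -5.85147083] 0.01243404649919776
the job is handed in; nothing more can be done
```

I pushed the lid back onto its stop, lifted the tray straight up by its cross handle and handed the job in at 37.7 s while holding it. `hand_in` gives no verdict, so success is judged only from my own checks.

- **First push missed:** it passed over the lid without touching it. A touch on bare bench showed the fingertip is really about 37 mm above the reported TCP height. I corrected for that offset, and the second push opened the lid.
- **Lid:** a further push against it met 25 N straight away with no movement. My geometry put it at about 1.82 rad, and the last pictures show it still open. I had no direct reading of the lid angle. The push force also fell to about 1 N over the later part of the arc, lower than expected, and I did not explain why.
- **Tray:** I raised it 145 mm, which puts its underside about 90 mm above the rim. The tool carried a steady 6 to 6.5 N, matching about 0.6 kg, with the finger gap at 12.4 mm on the 14 mm bar. It looked level and clear of the box and lid.
- **Sockets and grasp:** the final pictures show all three sockets in the tray, though the near one is partly hidden behind the gripper. The grasp was about 9 mm off the middle of the bar, and I saw no tilt from it.
- **Other things on the bench:** none that I could see appear to have moved, but I did not measure them again. The last view covers only the area around the box.

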